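Switch the ball sorter over and feed two test balls

ROBOT

A 6-joint arm with a two-finger parallel gripper is mounted at the origin on the work surface. World frame = base frame: x ahead of the robot, y to its left, z up, the work surface at z = 0. Lengths are in mm, angles in rad, forces in N, time in s.
With the tool pointing down it reaches from about 400 to 925 mm from the base axis. Payload 3.4 kg.
Tool frame: the origin (TCP) lies on the centre line of the jaws, within the pads' length; the fingertips stand 17 mm ahead of it and the grasp point (between the pads) lies 2 mm behind it (arm.tip_reach is the distance from the TCP to the fingertips, in mm); z points along the fingers, y is the line along which they close (so a half turn about z gives the same grasp; the last joint's range is limited). The gripper opens to 85 mm and grips with 20 to 120 N. Pads are 22 mm wide; open, the fingers measure 114 mm over their backs; the gripper's body (76 mm by 85 mm) begins 54 mm behind the grasp point. The pads swing forward as they close: fully open they stand 13 mm farther back than shut.
Start: joints at [-1.244, 0.307, 1.506, -0, 1.328, -0.073], TCP at [223.787, -529.67, 248.305] pointing down, gripper open.
Joint ranges: [-3.12, 3.12], [-1.05, 2.28], [0.14, 2.33], [-1.42, 4.57], [0.1, 2.73], [-2.68, 2.68]. Speed limits (rad/s): [2.57, 2.57, 3.14, 3.14, 3.14, 3.14].

INTERFACE

Orientations are given as [roll, pitch, yaw] about the fixed x, y, z axes, in that order (R = Rz(yaw) Ry(pitch) Rx(roll)).
In Python, from bench import arm gives the robot as it stands.
- The arm moves only by the tool servo_tool, never from a script. Its argument "commands" is a list of rows, each a list of 5 numbers: the closure, from -1 (fully open) to 1 (shut), then the shift along the world's x, y, z normalised to -1 to 1, where 1 is 0.3 m, then the turn about the world's z normalised to -1 to 1, where 1 is 1.5 rad. A call has exactly 5 rows; each row is the pose to reach, as a shift and turn from the pose commanded when the call began; what a row does not reach only later rows make up. A row lasts 1/12 s, in which the tool goes at most 41.7 mm and 7.16 degrees, less where a joint would pass 70% of its speed; a pose out of reach is approached as far as the arm can. A call with a number of a shift or a turn outside -1 to 1 is refused whole. A call with a gripper value outside its range is refused whole. The fingers move at their own pace and stop on an object; "force" is the grip in N (left out, the last holds). Time passes only in rows, so rows that repeat a pose let the fingers close, or fill a call up. It gives the time, the measured TCP pose, the force, the opening and the grip force at its end, in the units of the state.
- arm.get_obs(): the state, without advancing time (a new reading comes with each control period).
- arm.get_image(name): name is "scene" or "top" or "wrist"; returns a dict with "pixels" (480x640x3 uint8, blue, green, red), "vertical_fov" (degrees; the focal length in pixels is half the picture's height over the tangent of half this angle, whatever the lens; pixels are square), "cx", "cy" (the principal point, pixels), "k1" (the pictures are not rectified: a ray, as slopes to the right and down, at radius r is drawn at 1 + k1 r^2 times it, then the intrinsics apply), "eye" and "attitude" of the camera in the world; the wrist camera has in their place "tool_from_camera" (4x4, takes a point from camera to tool coordinates, whose origin is the TCP and whose axes are the flange's). Camera axes: x right, y down, z forward; pixel columns grow to the right and rows downward; lengths in mm; the calibration is good to about 2 mm. A picture is of the moment at which its call begins: read the wrist's pose just before it. There is no depth.
- arm.job_done(): hands the job in; it is judged then, once.
The state is a dict: "t": time; "joint_positions": joint angles; "qd": joint speeds; "joint_torque": joint torques, N m; "ee_pos": TCP position; "orientation": TCP orientation; "wrist_force": force on the tool from outside, world axes, zero at the start; "torque": the same for the moment, N m; "gripper_width": finger opening in mm; "finger_force": force on a finger pad.
Only numpy, scipy, OpenCV 4.12 (cv2) and the standard library are available. Lean on these libraries where they do the work, as an engineer would, in place of code of your own. Each camera call takes 0.05 s, during which the arm holds its last target. There are 200 camera calls.

TASK

The little ball sorter beside the hardness tester is set to the wrong chute. Press down the raised yellow finger pad so the seesaw gate rocks fully over to its other side, and only then push the two waiting steel balls forward off the feed deck with a fingertip, so that both roll down the newly opened chute into its tray. Do not pick anything up, and leave the sample pucks, the bottle and the mouse alone.

Things in the scene. Friction and masses are not known exactly. Their poses are not given: they have to be found in the camera images.
- sorter: The sorter: fixed frame on a grey base plate 130 x 600 x 12 mm. Origin: centre of the underside, on the table. Its y axis runs along the row tray, chute, gate, chute, tray; its x axis points from the gate to the feed deck, away from the robot (turned by up to 0.3 rad). The chutes run from 97 to 182 mm either side of the middle, then drop into the trays.
- feed_end (a point): Centre of the feed deck's open far end, on its floor: 150 mm to +x of the sorter's origin, 122 mm above the table; nothing stands behind it. The deck is a level aluminium channel along the sorter's x, inner width 44 mm, side walls only 7 mm high, with room behind the rear ball for a fingertip.
- feed_lip (a point): Where the level deck floor ends near the gate: 38 mm to +x of the sorter's origin, 122 mm high; from here it slopes down to x = 22 mm above the gate's trough. A ball whose centre has passed this point rolls on by itself. Black ridges 2 mm high cross the deck at x = 40, 60, 78 and 98 mm and hold the balls; about 1 N pushes a ball over one.
- pivot (a point): On the gate's pivot axis (parallel to the sorter's x) above the sorter's origin, 85 mm above the table. On the robot's side the gate carries an upright dark backstop plate, 25 mm to -x of here, 70 mm long in y, reaching 155 mm above the table, which stops the balls over the gate.
- gate (a joint): Tilt (rad) of the seesaw gate, an aluminium trough 180 mm long along the sorter's y, about the sorter's x axis; stops at -0.22 and +0.22. Positive: left (+y) end up, balls roll to the right (-y) chute; negative: right end up, balls roll left. Top-heavy (dark plate): rests on a stop, and pushed past the middle falls to the other. Under 1 N on the raised pad rocks it. Starts on either side.
- pad_left (a point): Centre of the top face of the left (+y) yellow finger pad of the gate, 42 x 45 x 4 mm, on the robot's side of the trough; 46 mm to -x and 67.5 mm to +y of the pivot, 12 mm above it when level. Its height is about 0.112 m when raised, 0.082 m when down; there is 65 mm of free space below it.
- pad_right (a point): The same for the right (-y) pad, 67.5 mm to -y of the pivot.
- tray_left (a point): Centre of the inner floor of the left (+y) tray, green, inner size 48 x 112 mm, floor 21 mm above the table, 240 mm to +y of the sorter's origin, walls up to 52 mm.
- tray_right (a point): The same for the right (-y) tray, orange, 240 mm to -y of the sorter's origin.
- ball1_center (a point): Centre of the front polished steel ball (slippery), 32 mm in diameter, about 0.13 kg, waiting on the feed deck between two ridges, at 50 mm along the sorter's x, centre 138 mm above the table.
- ball2_center (a point): Centre of the rear steel ball, the same, at 88 mm along the sorter's x, 6 mm behind the front ball: pushed towards the gate it pushes the front one before it.
- ball1: The front ball as a body; origin on its surface, turning with the ball: use ball1_center.
- ball2: The rear ball as a body; origin on its surface, turning with the ball: use ball2_center.
- puck1: Bystander: black mounted metal sample, 30 mm in diameter, 18 mm high; origin at the centre of its underside.
- puck2: Bystander: a second one, the same.
- bottle: Bystander: water bottle, 62 mm in diameter, 190 mm high, standing on the right; origin at the centre of its underside.
- mouse: Bystander: white computer mouse, 100 x 58 x 28 mm, on the left; origin at the centre of its underside.
Mind the look-alikes: they are no part of the job. Leave any green look-alike of the ball2 alone. Leave any purple look-alike of the ball1 alone.

How it is judged:
By the outcome, as a careful person would: the job done as asked, in the order asked, and still so for the second after the job is handed in, with the robot touching nothing.
It also fails if it takes over 48 s, if anything falls off the work surface, if the arm or the gripper's body presses on something with over 40 N, if the wrist force passes 120 N, or if a joint passes its speed limit or range.

## Working session

There is one attempt and no reset: what is moved stays moved. The work goes in short steps, Python scripts to look and compute and a tool call to move; the robot and the scene stay as the last step left them, time stands still between calls to the robot, and variables do not carry over. Pictures are saved under pics/ and viewed, at most 10 in all, crops included, and the job is handed in when it is done.

Besides the shell and the picture viewer there is one more tool, called after "Emit:" as name([rows], argument=value, ...), one row to a line, values as JSON. servo_tool: Moves the arm, as the interface text tells. Scaled input: -1 to 1 covers 0.3 m each way for a shift and 1.5 rad each way for a turn. Its arguments: {"type":"object","properties":{"commands":{"type":"array","items":{"type":"array","items":{"type":"number"}}},"force":{"type":"number"}},"required":["commands"]}

```bash
mkdir -p pics
cat > h.py <<'E'
import numpy as np, cv2, json
from bench import arm
def grab(n,f):
    im=arm.get_image(n); cv2.imwrite('pics/'+f,im['pixels']); return im
def Rm(a):
    a=np.array(a,float)
    if a.shape==(3,3): return a
    from scipy.spatial.transform import Rotation as R
    return R.from_euler('xyz',a).as_matrix() if a.size==3 else R.from_quat(a).as_matrix()
def K(im): f=240/np.tan(np.radians(im['vertical_fov'])/2); return f
def ray(im,u,v):
    f=K(im); d=np.array([(u-im['cx'])/f,(v-im['cy'])/f]); s=d.copy()
    for _ in range(20): s=d/(1+im['k1']*(s@s))
    return Rm(im['attitude'])@np.array([s[0],s[1],1])
def onz(im,u,v,z):
    r=ray(im,u,v); e=np.array(im['eye']); return e+r*(z-e[2])/r[2]
def proj(im,p):
    c=Rm(im['attitude']).T@(np.array(p)-np.array(im['eye'])); s=c[:2]/c[2]; s=s*(1+im['k1']*(s@s)); return s*K(im)+[im['cx'],im['cy']]
E
python3 - <<'E'
from h import *
import pickle
for n in('scene','top'):
    im=grab(n,n+'0.png'); pickle.dump(im,open(n+'.pkl','wb')); print({k:v for k,v in im.items() if k!='pixels'})
print(arm.get_obs())
E
```

```text
{'vertical_fov': 49.142414088156535, 'cx': 319.6535015228542, 'cy': 237.12982515796065, 'k1': -0.13964838057869947, 'eye': array([1168.44697761, -442.33328778,  729.91128869]), 'attitude': array([-2.24333708, -0.01996942,  0.94767937])}
{'vertical_fov': 45.050839357493345, 'cx': 332.20836811738224, 'cy': 231.7882069576253, 'k1': -0.17337360984180963, 'eye': array([ 414.7970637 ,   14.66406441, 1307.21341534]), 'attitude': array([-3.02781009, -0.02047543, -1.56104593])}
{'t': 0.1, 'joint_positions': array([-1.24450649e+00,  3.07478814e-01,  1.50751426e+00, -1.33985086e-05,
        1.32838574e+00, -7.34969519e-02]), 'qd': array([-0.00199281, -0.00080755, -0.00333435, -0.00130849, -0.00062927,
       -0.00129929]), 'joint_torque': array([-5.04861073e-04, -4.58531392e+01, -2.52607745e+01, -6.47181287e-05,
        5.51815436e-03, -1.09685274e-05]), 'ee_pos': array([ 223.59256757, -529.12226618,  247.49496076]), 'orientation': array([-3.13981036e+00, -1.18193210e-04,  3.99789912e-01]), 'wrist_force': array([-0.40281774, -0.25188813, -0.26954588]), 'torque': array([0.00617955, 0.0442109 , 0.01466862]), 'finger_force': 0.0, 'gripper_width': 85.51120598449545}
```

View pics/scene0.png

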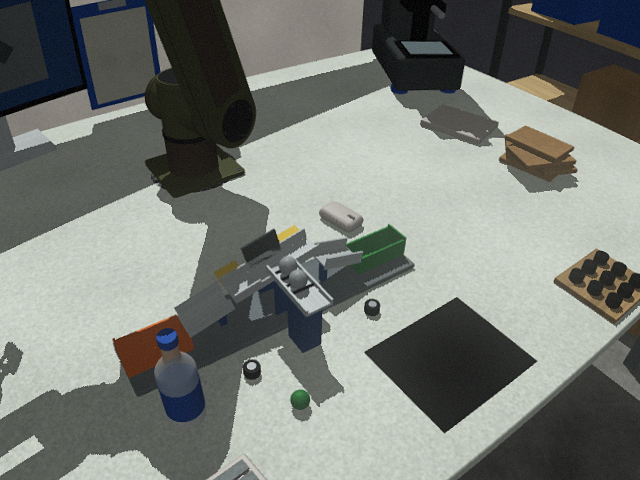

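View pics/top0.png

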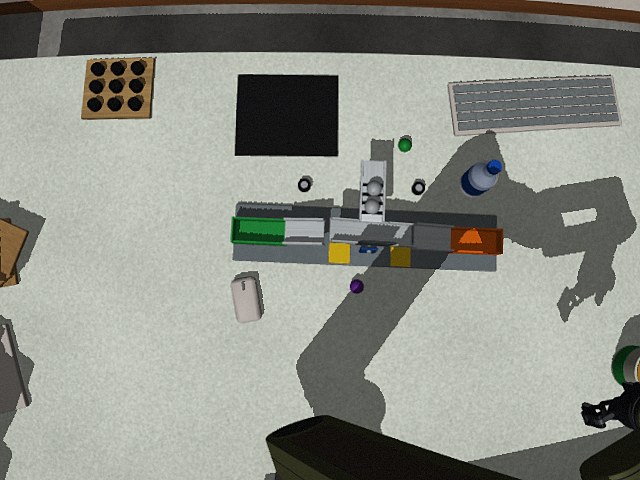

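The top view shows the sorter at about (370,235), with the steel balls on the deck at (374,186) and (372,205). The look-alikes lie on the table: green (405,144) and purple (357,286). Neither is on the deck, so the two grey balls are the ones meant. An enlarged crop will confirm that and the gate's side.

Run:
```python
import cv2
a=cv2.imread('pics/top0.png')[150:280,225:515]; b=cv2.imread('pics/scene0.png')[215:365,170:420]
a=cv2.resize(a,(725,325),interpolation=cv2.INTER_CUBIC)   # x2.5
b=cv2.resize(b,(450,270),interpolation=cv2.INTER_CUBIC)   # x1.8
import numpy as np
c=np.zeros((600,725,3),np.uint8); c[:325]=a; c[327:597,:450]=b
cv2.imwrite('pics/crop1.png',c)
```

```text
(no output)
```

View pics/crop1.png

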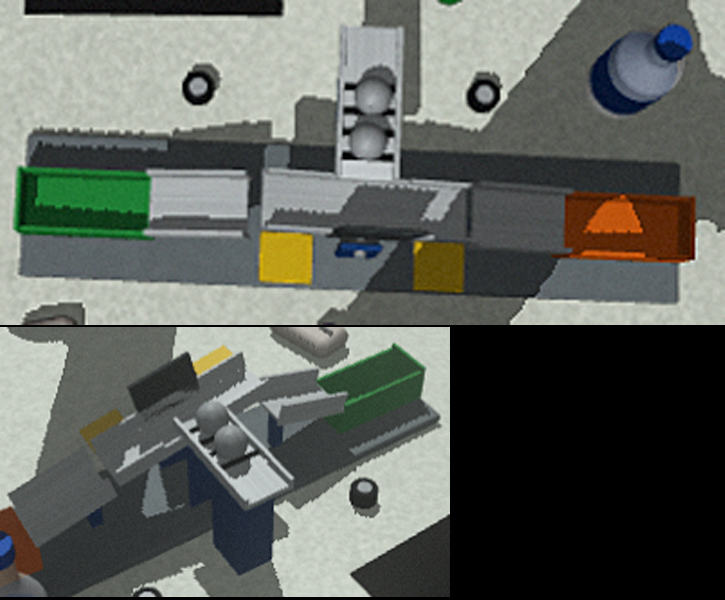

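```bash
cat > fit.py <<'E'
from h import *
import pickle
from scipy.optimize import least_squares
T=pickle.load(open('top.pkl','rb'));S=pickle.load(open('scene.pkl','rb'))
obs=[(T,(374.6,187.6),(88,0,138)),(T,(372.2,205.6),(50,0,138)),
(T,(233,260),(-65,300,12)),(T,(496.2,270.8),(-65,-300,12)),(T,(496.2,215.2),(65,-300,12)),
(S,(287.8,265.6),(50,0,138)),(S,(298.3,279.4),(88,0,138))]
def W(q,p):
    c,s=np.cos(q[2]),np.sin(q[2]); return np.array([q[0]+c*p[0]-s*p[1],q[1]+s*p[0]+c*p[1],p[2]])
def res(q): return np.concatenate([proj(i,W(q,p))-u for i,u,p in obs])
r=least_squares(res,[560,0,0],x_scale=[100,100,.1],loss='soft_l1'); q=r.x
print(q); print(res(q).reshape(-1,2).round(1))
for g in(.22,-.22):
    for sgn in(1,-1):
        y=sgn*67.5; dz=12
        p=(-46,y*np.cos(g)-dz*np.sin(g),85+y*np.sin(g)+dz*np.cos(g))
        print(g,sgn,p,proj(T,W(q,p)).round(1),proj(S,W(q,p)).round(1), W(q,p).round(1))
for n,p in dict(end=(150,0,122),b1=(50,0,138),b2=(88,0,138),trl=(0,240,21),trr=(0,-240,21)).items(): print(n,W(q,p).round(1),proj(T,W(q,p)).round(1))
for u,v,z in[(357,286,16),(405,144,16)]: print(onz(T,u,v,z).round(1))
E
python3 fit.py
```

```text
[ 5.53159194e+02 -8.86287519e+01 -3.39767401e-02]
[[-1.3  0.1]
 [ 0.4  0.3]
 [-0.7 -0.8]
 [ 0.2 -0. ]
 [ 0.9 -0.7]
 [-1.1  0. ]
 [ 0.3 -0.8]]
0.22 1 (-46, np.float64(63.254322352845435), np.float64(111.44126894992594)) [339.4 252.2] [289.5 235.8] [509.3 -23.8 111.4]
0.22 -1 (-46, np.float64(-68.4918333067863), np.float64(81.98026983400858)) [400.6 256. ] [228.1 272.4] [ 504.9 -155.5   82. ]
-0.22 1 (-46, np.float64(68.4918333067863), np.float64(81.98026983400858)) [336.5 253.2] [292.1 246.8] [509.5 -18.6  82. ]
-0.22 -1 (-46, np.float64(-63.254322352845435), np.float64(111.44126894992594)) [400.1 254.9] [229.2 259.2] [ 505.  -150.3  111.4]
end [703.1 -93.7 122. ] [373.5 160.2]
b1 [603.1 -90.3 138. ] [372.6 205.9]
b2 [641.1 -91.6 138. ] [373.3 187.7]
trl [561.3 151.2  21. ] [260.1 231.3]
trr [ 545.  -328.5   21. ] [472.4 240.9]
[441.7 -66.8  16. ]
[ 768.6 -176.4   16. ]
```

Emit:
servo_tool([
  [1,0.06,0.11,0,-0.06],
  [1,0.12,0.22,0,-0.12],
  [1,0.18,0.34,0,-0.18],
  [1,0.25,0.46,0,-0.24],
  [1,0.31,0.58,0,-0.289],
])

```text
t: 0.52
ee_pos: [317.2, -353.9, 247.9]
orientation: [-3.141, 0.0, -0.039]
wrist_force: [1.7, -0.7, 0.3]
gripper_width: 26.1
finger_force: 0.0
```

Emit:
servo_tool([
  [1,0.06,0.11,0,0],
  [1,0.12,0.22,0,0],
  [1,0.18,0.34,0,0],
  [1,0.25,0.46,0,0],
  [1,0.31,0.58,0,0],
])

```text
t: 0.93
ee_pos: [410.3, -179.8, 248.2]
orientation: [-3.142, -0.0, -0.034]
wrist_force: [0.5, -0.1, -0.7]
gripper_width: 0.3
finger_force: 0.0
```

Emit:
servo_tool([
  [1,0.06,0.11,0,0],
  [1,0.12,0.22,0,0],
  [1,0.18,0.34,0,0],
  [1,0.25,0.46,0,0],
  [1,0.31,0.55,0,0],
])

```text
t: 1.35
ee_pos: [503.2, -13.7, 248.1]
orientation: [-3.141, 0.0, -0.033]
wrist_force: [0.7, -0.8, 0.6]
gripper_width: -0.2
finger_force: 0.0
```

Run:
```python
from h import *
o=arm.get_obs(); print(o['t'],o['ee_pos'],o['orientation'],o['gripper_width'],o['wrist_force'],arm.tip_reach)
```

```text
1.35 [503.20387383 -13.7039242  248.07635648] [-3.14071726e+00  3.42703803e-04 -3.25259853e-02] -0.1547380135342163 [ 0.68666083 -0.82899636  0.63556717] 17.0
```

Emit:
servo_tool([
  [1,0,0,-0.1,0],
  [1,0,0,-0.2,0],
  [1,0,0,-0.28,0],
  [1,0,0,-0.34,0],
  [1,0,0,-0.36,0],
])

```text
t: 1.77
ee_pos: [500.2, -16.1, 137.2]
orientation: [-3.141, 0.007, -0.033]
wrist_force: [-0.7, 0.2, 0.8]
gripper_width: 0.3
finger_force: 0.0
```

Emit:
servo_tool([
  [1,0,0,-0.02,0],
  [1,0,0,-0.04,0],
  [1,0,0,-0.06,0],
  [1,0,0,-0.08,0],
  [1,0,0,-0.095,0],
])

```text
t: 2.18
ee_pos: [503.3, -16.8, 111.9]
orientation: [3.141, -0.001, -0.034]
wrist_force: [-0.2, 0.2, 0.3]
gripper_width: -0.3
finger_force: 0.0
```

Emit:
servo_tool([
  [1,0,0,-0.008,0],
  [1,0,0,-0.015,0],
  [1,0,0,-0.022,0],
  [1,0,0,-0.022,0],
  [1,0,0,-0.022,0],
])

```text
t: 2.6
ee_pos: [502.8, -16.7, 105.3]
orientation: [3.142, -0.0, -0.034]
wrist_force: [0.5, -0.1, -0.3]
gripper_width: 0.0
finger_force: 0.0
```

Run:
```python
from h import *
a=grab('scene','s1.png')['pixels'][205:345,170:420]; b=grab('top','t1.png')['pixels'][150:280,225:515]
c=np.zeros((600,725,3),np.uint8); c[:325]=cv2.resize(b,(725,325),interpolation=2); c[327:597,:482]=cv2.resize(a,(482,270),interpolation=2)
cv2.imwrite('pics/crop2.png',c)
```

```text
(no output)
```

View pics/crop2.png

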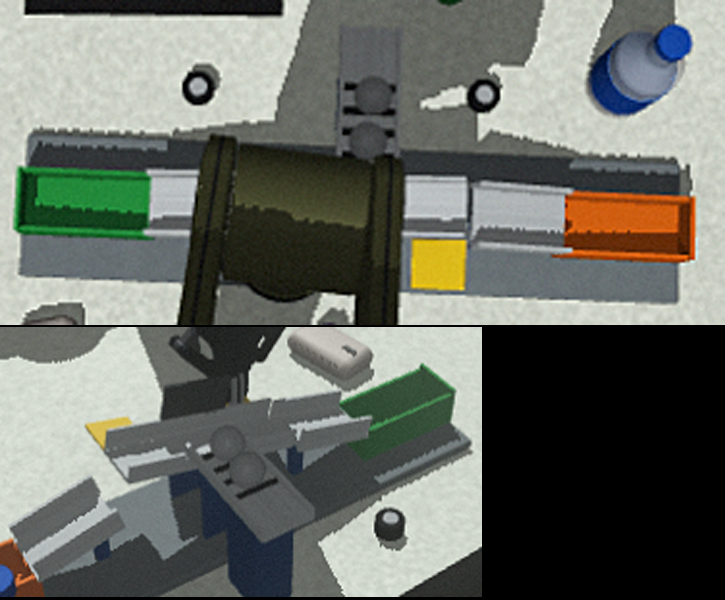

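Pressing has rocked the gate: the right pad at crop (438,264) is now raised, and the trough slopes to the left chute. Both balls are still on the deck. I'll retreat upwards and move behind the balls.

Emit:
servo_tool([
  [1,0,0,0.06,0],
  [1,0,0,0.18,0],
  [1,0,0,0.3,0],
  [1,0,0,0.4,0],
  [1,0,0,0.45,0],
])

```text
t: 3.12
ee_pos: [504.7, -16.9, 244.6]
orientation: [3.141, -0.007, -0.034]
wrist_force: [0.8, 0.5, 0.3]
gripper_width: -0.2
finger_force: 0.0
```

Emit:
servo_tool([
  [1,0.12,-0.05,0,0],
  [1,0.24,-0.1,0,0],
  [1,0.36,-0.15,0,0],
  [1,0.48,-0.2,0,0],
  [1,0.6,-0.25,0,0],
])

```text
t: 3.53
ee_pos: [684.2, -92.3, 240.6]
orientation: [3.142, -0.001, -0.034]
wrist_force: [-0.5, 0.5, -0.6]
gripper_width: -0.1
finger_force: 0.0
```

Emit:
servo_tool([
  [1,0.03,0,0,0],
  [1,0.03,0,0,0],
  [1,0.03,0,0,0],
  [1,0.03,0,0,0],
  [1,0.03,0,0,0],
])

```text
t: 3.95
ee_pos: [690.2, -91.0, 240.5]
orientation: [-3.141, 0.001, -0.033]
wrist_force: [-0.1, 0.2, 0.4]
gripper_width: 0.4
finger_force: 0.0
```

Run:
```python
from h import *
from fit import q,W
o=arm.get_obs(); print(o['ee_pos'],o['orientation']); 
c,s=np.cos(q[2]),np.sin(q[2]);d=o['ee_pos']-[q[0],q[1],0];print('sorter',c*d[0]+s*d[1],-s*d[0]+c*d[1])
grab('wrist','w1.png')
a=grab('scene','s2.png')['pixels'][205:345,170:420];cv2.imwrite('pics/crop3.png',np.vstack([cv2.resize(a,(500,280),interpolation=2),cv2.resize(cv2.imread('pics/w1.png'),(426,320))[:, :].copy() if 0 else cv2.copyMakeBorder(cv2.resize(cv2.imread('pics/w1.png'),(426,320)),0,0,0,74,0)]))
```

```text
[ 5.53159194e+02 -8.86287519e+01 -3.39767401e-02]
[[-1.3  0.1]
 [ 0.4  0.3]
 [-0.7 -0.8]
 [ 0.2 -0. ]
 [ 0.9 -0.7]
 [-1.1  0. ]
 [ 0.3 -0.8]]
0.22 1 (-46, np.float64(63.254322352845435), np.float64(111.44126894992594)) [339.4 252.2] [289.5 235.8] [509.3 -23.8 111.4]
0.22 -1 (-46, np.float64(-68.4918333067863), np.float64(81.98026983400858)) [400.6 256. ] [228.1 272.4] [ 504.9 -155.5   82. ]
-0.22 1 (-46, np.float64(68.4918333067863), np.float64(81.98026983400858)) [336.5 253.2] [292.1 246.8] [509.5 -18.6  82. ]
-0.22 -1 (-46, np.float64(-63.254322352845435), np.float64(111.44126894992594)) [400.1 254.9] [229.2 259.2] [ 505.  -150.3  111.4]
end [703.1 -93.7 122. ] [373.5 160.2]
b1 [603.1 -90.3 138. ] [372.6 205.9]
b2 [641.1 -91.6 138. ] [373.3 187.7]
trl [561.3 151.2  21. ] [260.1 231.3]
trr [ 545.  -328.5   21. ] [472.4 240.9]
[441.7 -66.8  16. ]
[ 768.6 -176.4   16. ]
[690.22653903 -90.96415317 240.51187858] [-3.14137975e+00  1.02969785e-03 -3.32016332e-02]
sorter 137.06756998558447 2.322152199188756
```

View pics/crop3.png

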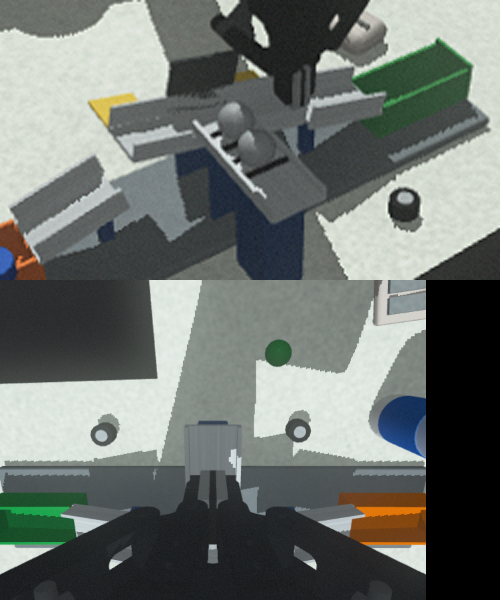

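The gate stays rocked with the arm clear, and in the wrist view the fingers are centred over the deck. I'll descend behind the rear ball.

Emit:
servo_tool([
  [1,0,-0.007,-0.05,0],
  [1,0,-0.007,-0.1,0],
  [1,0,-0.007,-0.15,0],
  [1,0,-0.007,-0.19,0],
  [1,0,-0.007,-0.22,0],
])

```text
t: 4.47
ee_pos: [690.8, -93.4, 173.3]
orientation: [-3.141, 0.001, -0.033]
wrist_force: [0.9, -0.7, -0.2]
gripper_width: 0.1
finger_force: 0.0
```

Emit:
servo_tool([
  [1,0,0,-0.03,0],
  [1,0,0,-0.06,0],
  [1,0,0,-0.08,0],
  [1,0,0,-0.09,0],
  [1,0,0,-0.09,0],
])

```text
t: 4.88
ee_pos: [691.4, -93.7, 146.4]
orientation: [-3.141, 0.001, -0.034]
wrist_force: [-0.5, 0.7, -0.1]
gripper_width: 0.1
finger_force: 0.0
```

Run:
```python
from h import *
a=grab('scene','s3.png')['pixels'][205:345,170:420];cv2.imwrite('pics/crop4.png',cv2.resize(a,(750,420),interpolation=2))
```

```text
(no output)
```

View pics/crop4.png

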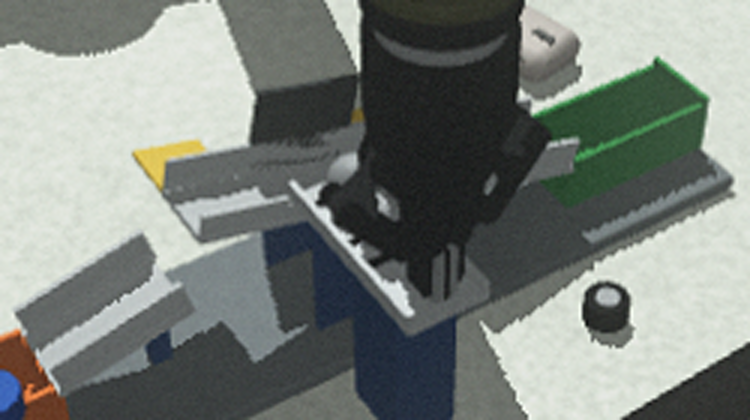

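The fingertip stands in the channel behind the rear ball. I'll push slowly, stopping after the front ball drops.

Emit:
servo_tool([
  [1,-0.02,0,0,0],
  [1,-0.04,0.001,0,0],
  [1,-0.06,0.002,0,0],
  [1,-0.075,0.002,0,0],
  [1,-0.09,0.003,0,0],
])

```text
t: 5.35
ee_pos: [664.4, -92.9, 147.7]
orientation: [3.141, -0.001, -0.034]
wrist_force: [3.5, 0.9, 0.9]
gripper_width: 0.3
finger_force: 1.0
```

Emit:
servo_tool([
  [1,-0.01,0,0,0],
  [1,-0.02,0.001,0,0],
  [1,-0.03,0.001,0,0],
  [1,-0.04,0.001,0,0],
  [1,-0.05,0.002,0,0],
])

```text
t: 5.77
ee_pos: [649.1, -92.2, 147.0]
orientation: [-3.142, 0.001, -0.034]
wrist_force: [-0.1, -0.3, 0.4]
gripper_width: 0.0
finger_force: 0.0
```

Emit:
servo_tool([
  [1,-0.005,0,0,0],
  [1,-0.01,0,0,0],
  [1,-0.01,0,0,0],
  [1,-0.01,0,0,0],
  [1,-0.01,0,0,0],
])

```text
t: 6.18
ee_pos: [647.0, -92.3, 147.2]
orientation: [-3.142, -0.0, -0.034]
wrist_force: [1.0, 0.2, -0.4]
gripper_width: -0.0
finger_force: 0.5
```

Emit:
servo_tool([
  [1,0,0,0,0],
  [1,0,0,0,0],
  [1,0,0,0,0],
  [1,0,0,0,0],
  [1,0,0,0,0],
])

```text
t: 6.6
ee_pos: [646.9, -92.3, 147.2]
orientation: [3.142, -0.0, -0.034]
wrist_force: [1.8, 0.1, 1.0]
gripper_width: -0.1
finger_force: 0.7
```

Run:
```python
from h import *
a=grab('scene','s4.png')['pixels'][205:345,170:420];b=grab('top','t4.png')['pixels'][150:280,225:515]
c=np.zeros((600,725,3),np.uint8); c[:325]=cv2.resize(b,(725,325),interpolation=2); c[327:597,:482]=cv2.resize(a,(482,270),interpolation=2)
cv2.imwrite('pics/crop5.png',c)
```

```text
(no output)
```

View pics/crop5.png

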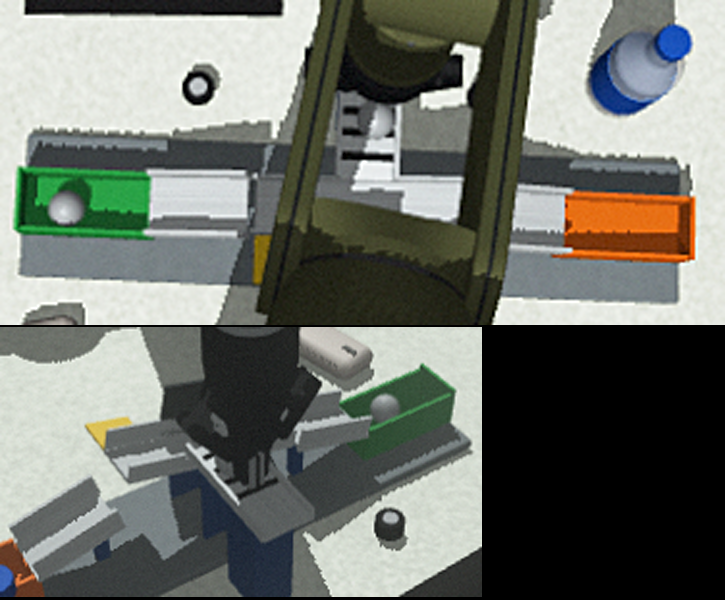

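The front ball lies in the green tray, at crop (67,208). Now the rear ball.

Emit:
servo_tool([
  [1,-0.018,0,0,0],
  [1,-0.036,0.001,0,0],
  [1,-0.054,0.002,0,0],
  [1,-0.07,0.002,0,0],
  [1,-0.085,0.003,0,0],
])

```text
t: 7.12
ee_pos: [620.2, -91.3, 147.1]
orientation: [-3.142, 0.001, -0.034]
wrist_force: [-0.6, -0.3, 0.8]
gripper_width: -0.0
finger_force: 0.2
```

Emit:
servo_tool([
  [1,-0.015,0,0,0],
  [1,-0.03,0.001,0,0],
  [1,-0.035,0.001,0,0],
  [1,-0.035,0.001,0,0],
  [1,-0.035,0.001,0,0],
])

```text
t: 7.53
ee_pos: [610.8, -91.1, 147.3]
orientation: [-3.142, -0.0, -0.034]
wrist_force: [-0.4, 0.1, -0.4]
gripper_width: -0.1
finger_force: 0.0
```

Emit:
servo_tool([
  [1,0.03,0,0,0],
  [1,0.08,0,0,0],
  [1,0.14,0,0.04,0],
  [1,0.18,0,0.1,0],
  [1,0.2,0,0.2,0],
])

```text
t: 7.95
ee_pos: [671.6, -90.8, 204.5]
orientation: [-3.141, 0.005, -0.034]
wrist_force: [0.5, 0.2, -0.6]
gripper_width: 0.1
finger_force: 0.0
```

Emit:
servo_tool([
  [1,0,0,0.1,0],
  [1,0,0,0.2,0],
  [1,0,0,0.25,0],
  [1,0,0,0.25,0],
  [1,0,0,0.25,0],
])

```text
t: 8.37
ee_pos: [672.1, -91.1, 283.3]
orientation: [3.141, -0.003, -0.034]
wrist_force: [-0.7, 0.2, -0.1]
gripper_width: 0.1
finger_force: 0.0
```

Emit:
servo_tool([
  [1,0,0,0,0],
  [1,0,0,0,0],
  [1,0,0,0,0],
  [1,0,0,0,0],
  [1,0,0,0,0],
])

```text
t: 8.78
ee_pos: [670.5, -91.0, 281.2]
orientation: [-3.141, 0.002, -0.034]
wrist_force: [-0.8, 0.3, 0.7]
gripper_width: 0.1
finger_force: 0.0
```

Run:
```python
from h import *
a=grab('scene','s5.png')['pixels'][205:345,170:420];b=grab('top','t5.png')['pixels'][150:280,225:515]
c=np.zeros((600,725,3),np.uint8); c[:325]=cv2.resize(b,(725,325),interpolation=2); c[327:597,:482]=cv2.resize(a,(482,270),interpolation=2)
cv2.imwrite('pics/crop6.png',c)
```

```text
(no output)
```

View pics/crop6.png

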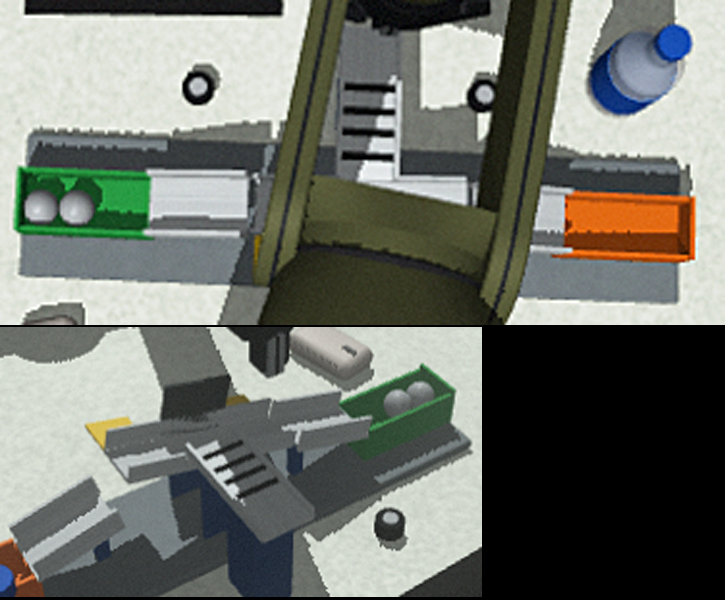

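Both balls are in the green tray at crop (41,206) and (77,207). The deck is empty, the gate is rocked over and the arm is clear.

```bash
python3 -c "from bench import arm; print(arm.job_done())"
```

```text
the job is handed in; nothing more can be done
None
```

I rocked the gate fully over by pressing the left pad, then pushed the balls off one after the other; both ended up in the left (green) tray, and I handed the job in at about 9 s of robot time.

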